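# Park the inspection camera on its setting cradle

### The job

The inspection camera hangs on a rail in a ratchet stand. Pull the rail up by the black grip on its top, click by click, until its top tooth is held by the pawl; feel for the rubber end stop and do not pull hard against it. Then slide the loose setting cradle along its channel, under the raised camera, fully home against the adjustable stop screw without ramming it (feel for it: nobody has measured where it is set), and press the pawl's thumb pad gently (push it down, do not clamp it) so that the camera comes down to rest with its foot on the cradle; let go of everything and leave the things around the stand alone.

Things in the scene. Friction and masses are not known exactly. Their poses are not given: they have to be found in the camera images.
- stand: Fixed aluminium ratchet stand. Origin: underside, on the table, x forward to the column (away from the robot at yaw 0), y left, z up. Dark steel base plate 260 x 120 x 12 mm, reaching from x = -200 to +60 mm. Two guides 8 mm high, 34 mm apart, form a channel along x (centred on y = 0) from x = -200 to -12 mm. The column (back plate at x = 34 to 46 mm, y = -35 to 35 mm) is 177 mm high.
- rail (a joint): Height of the sliding rail (m), 0 on its lowest tooth, growing upwards. The pawl catches it at 0, 10, 20, 30, 40 and 50 mm (top tooth); let go in between it sinks to the tooth below. The rubber end stop is met 1 to 1.5 mm above the top tooth. Rail and camera weigh 0.5 to 0.9 kg; the pawl adds a few newtons per tooth; with the pawl out a damper lets it sink at some 70 mm/s.
- grip_center (a point): Centre of the black plastic grip on top of the rail: a block 38 mm along the stand's x, 14 mm thick along y, 40 mm high, grasped from above across y. It stands at stand x = 19, y = 0, z = 215 mm plus the rail height.
- foot_bottom (a point): Centre of the underside of the round foot, 26 mm across, under the black camera (camera 26 x 36 x 74 mm). At stand x = -42, y = 0, z = 15 mm plus the rail height. The camera's front face is at stand x = -55 mm.
- top_stop: Rubber-faced end stop on the column, right of the rail (stand x = 19, y = -17 mm); origin in its underside, which the rail's lug meets from below. A stiff cushion, about 15 N per mm; it must not be loaded with 25 N or more.
- back_stop: Steel block 16 x 34 x 36 mm under the rail; origin under its centre at stand x = 20, y = 0, z = 12 mm. Its stop screw points at the cradle (head 18 mm across, 20 mm above the base plate); screw_tip, the face of the head, is 7 to 25 mm out of the block's near face: stand x = +5 to -13 mm, not measured. The cradle is home when its far end touches it. Never push it with 20 N or more.
- cradle: Aluminium cradle, 0.3 kg, 111 x 31 mm, in the channel. Origin: centre of its underside, far end 55.5 mm ahead of it. A bar 15 mm thick, a hump at the far (+x) end 12 mm long and 50 mm high, a post at the near end 20 mm long and 62 mm high. Starts at stand x = -142 to -116 mm; home -68.5 to -50.5 mm (by the screw). Slides with 1 to 3 N; the hump clears the foot (by 3 mm) only on the top tooth.
- post_center (a point): Centre of the cradle's near post (20 x 31 x 47 mm upright): 45.5 mm behind the cradle's origin along its x and 38.5 mm up. Its near face is 10 mm farther back.
- pawl (a joint): Angle of the sprung pawl (rad): 0 in engagement, 0.16 about clear of the teeth, 0.20 at its end stop. Pressing the thumb pad down turns it through 12 mm of pad travel to that stop, with about 2 to 6 N on the way; it springs back when let go. With the camera on the cradle it rests within 0.08.
- thumb_pad: Rubber-covered pad 24 x 22 x 8 mm on the pawl's tail, left of the column; must not meet 20 N or more from the fingers.
- pad_top (a point): Centre of the top face of the thumb pad: at stand x = 19, y = 82, z = 112 mm with the pawl engaged. Pressed down from above; free space around it.
- foot: The round aluminium foot under the camera, 26 mm across and 20 mm high; origin at the centre of its underside.
- bin_mid (a point): Bystander: open blue parts bin 110 x 160 x 60 mm; its centre.
- lens_mid (a point): Bystander: black spare lens, 52 mm across, 55 mm high; its centre.
- carton_mid (a point): Bystander: small cardboard box 80 x 120 x 50 mm; its centre.
- cradle_end (a point): Middle of the cradle's far end face, 20 mm above its underside: this end meets the stop screw.
Mind the look-alikes: they are no part of the job. What is meant by the cradle is not pink or red, and is the smaller of those in its own colour.

How it is judged:
By the outcome, as a careful person would: the job done as asked, in the order asked, and still so for the second after the job is handed in, with the robot touching nothing.
It also fails if it takes over 64 s, if anything falls off the work surface, if the arm or the gripper's body presses on something with over 40 N, if the wrist force passes 120 N, or if a joint passes its speed limit or range.

### The arm

A 7-joint arm with a two-finger parallel gripper is mounted at the origin on the work surface. World frame = base frame: x ahead of the robot, y to its left, z up, the work surface at z = 0. Lengths are in mm, angles in degrees, forces in N, time in s.
With the tool pointing down it reaches from about 400 to 850 mm from the base axis. Payload 10.4 kg.
Tool frame: the origin (TCP) lies at the very end of the fingers, on their centre line; the grasp point (between the pads) lies 19 mm behind it; z points along the fingers, y is the direction in which the jaws open and shut (so a half turn about z gives the same grasp; the last joint's range is limited). The gripper opens to 87 mm and grips with 3 to 60 N. Pads are 19 mm wide; open, the fingers measure 117 mm over their backs; the gripper's body (75 mm by 190 mm) begins 51 mm behind the grasp point.
Start: joints at [75.367, 19.034, -3.707, 83.658, 1.238, 77.344, -5.071], TCP at [144.21, -608.158, 222.576] pointing down, gripper open.
Joint ranges: [-148.97, 148.97], [-28.65, 121.19], [-84.17, 76.75], [9.2, 138.47], [-72.65, 252.65], [3.7, 117.97], [-149.18, 149.18]. Speed limits (degrees/s): [127.2, 127.2, 159.86, 159.86, 180, 180, 180].

### API

Orientations are given as [roll, pitch, yaw] about the fixed x, y, z axes, in that order (R = Rz(yaw) Ry(pitch) Rx(roll)).
In Python, from rig import robot gives the robot as it stands.
- The arm moves only by the shell command python3 -m crank 'ROWS' [OPENING] [FORCE]. ROWS is JSON, a list of rows, each a list of 6 numbers: the shift along the tool's x, y, z in m, then the turn, a rotation vector about the tool's x, y, z in rad. A call has 1 to 5 rows; each row shifts and turns the commanded pose from where the row before left it, along the tool's axes as they then stand; what a row does not reach is not made up. A row lasts 1/12 s, in which the tool goes at most 41.7 mm and 7.16 degrees, less where a joint would pass 70% of its speed; a pose out of reach is approached as far as the arm can. A call is refused whole if a number of a shift passes 0.0417 or a number of a turn 0.125, either way. A call with a gripper value outside its range is refused whole. OPENING is the opening, from 0 (shut) to 1 (fully open), set as the call begins (- or left out, the last holds). The fingers move at their own pace and stop on an object; FORCE is the grip in N (left out, the last holds). Time passes only in rows, so rows that do not move let the fingers close. It gives the time, the measured TCP pose, the force and the opening at its end, in the units of the state.
- robot.observe(): the state, without advancing time (a new reading comes with each control period).
- robot.capture(name): name is "scene" or "top" or "wrist"; returns (picture, depth): 480x640x3 uint8, red, green, blue; 480x640 float32, mm along the optical axis (not along the pixel's ray), 0 where there is no reading.
- robot.get_calibration(name): a dict with "fx", "fy", "cx", "cy" (pixels), "origin" and "rotation" of the camera in the world. Camera axes: x right, y down, z forward; pixel columns grow to the right and rows downward; lengths in mm; the calibration is good to about 2 mm. A picture is of the moment at which its call begins: read the wrist's pose just before it. get_calibration takes no time and is no camera call; for the wrist camera it gives the pose at the moment of the call.
- robot.finish_job(): hands the job in, once; it reports no verdict.
The state is a dict: "clock": time; "joint_pos": joint angles; "joint_velocities": joint speeds; "joint_efforts": joint torques, N m; "position": TCP position; "tcp_rot": TCP orientation; "force": force on the tool from outside, world axes, zero at the start; "torque": the same for the moment, N m; "width": opening from 0.0 (shut) to 1.0 (fully open).
Only numpy, scipy, OpenCV 4.12 (cv2) and the standard library are available. Lean on these libraries where they do the work, as an engineer would, in place of code of your own. Each camera call takes 0.05 s, during which the arm holds its last target.

## Working session

There is one attempt and no reset: what is moved stays moved. The work goes in short steps, Python scripts to look and compute and a shell command to move; the robot and the scene stay as the last step left them, time stands still between calls to the robot, and variables do not carry over. Pictures are saved under pics/ and viewed, and the job is handed in when it is done.

```bash
ls; mkdir -p pics
python3 - <<'E'
from rig import robot
import cv2
s=robot.observe();print(s['clock'],s['position'],s['tcp_rot'],s['force'],s['width'])
for n in ['scene','top']:
    p,d=robot.capture(n);cv2.imwrite(f'pics/{n}0.png',p[...,::-1]);
    import numpy as np;np.save(f'pics/{n}0.npy',d)
    print(robot.get_calibration(n))
E
```

```text
pics
0.0 [ 144.12023989 -607.75821521  221.76372793] [-1.79918249e+02  5.22126781e-04  1.33395348e+01] [ 0.28261277 -0.11454185  0.48550609] 0.999103497243781
{'fx': 526.0681498709238, 'fy': 526.0681498709238, 'cx': 313.4706001628905, 'cy': 239.1164840848086, 'origin': array([1025.05420869,  279.15162004, 1238.18653719]), 'rotation': array([-1.50554398e+02,  1.45195870e-01,  1.20398346e+02])}
{'fx': 555.487471207485, 'fy': 555.487471207485, 'cx': 328.4478432845743, 'cy': 240.12838877629397, 'origin': array([ 365.16929919,  -11.06105388, 1401.56825316]), 'rotation': array([-1.74981861e+02, -1.27333053e-01, -8.93282873e+01])}
```

View pics/scene0.png

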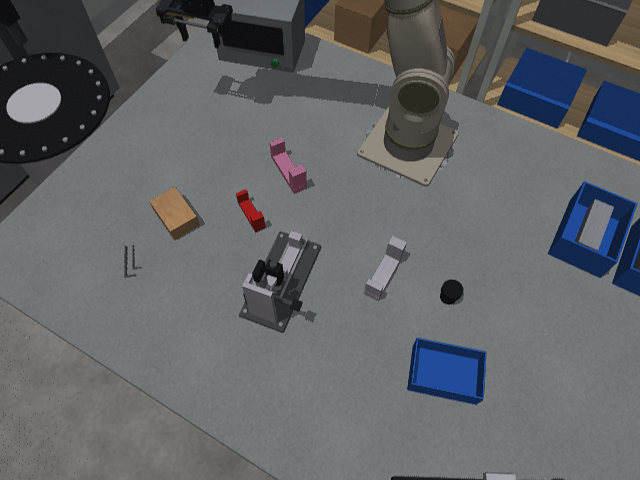

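View pics/top0.png

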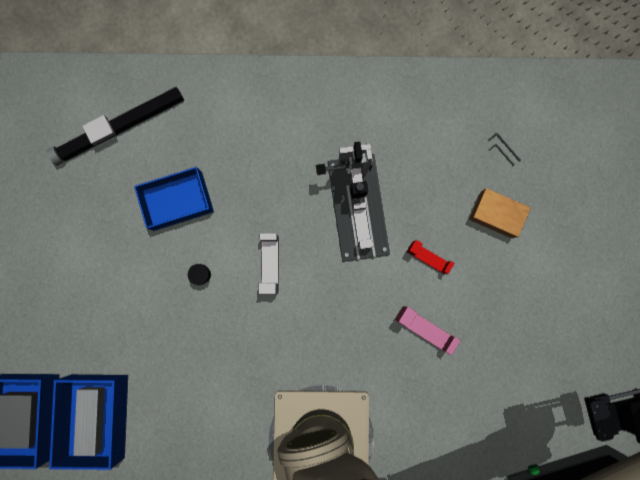

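Candidates for the cradle: silver in the channel at top(361,225), a larger silver one loose on the table at (268,265), red (430,257), pink (428,330). The silver one in the channel fits the description, so I'll check its size in a close crop.

```bash
cat > h.py <<'E'
import numpy as np
from scipy.spatial.transform import Rotation as R
def ray(c,u,v):
    d=np.array([(u-c['cx'])/c['fx'],(v-c['cy'])/c['fy'],1.]);return R.from_euler('xyz',c['rotation'],degrees=True).apply(d)
def onz(c,u,v,z):
    d=ray(c,u,v);o=np.array(c['origin']);return o+d*(z-o[2])/d[2]
def proj(c,p):
    q=R.from_euler('xyz',c['rotation'],degrees=True).inv().apply(np.array(p)-c['origin']);return c['cx']+c['fx']*q[...,0]/q[...,2],c['cy']+c['fy']*q[...,1]/q[...,2]
def pts(c,d):
    v,u=np.mgrid[:480,:640];k=np.stack([(u-c['cx'])/c['fx']*d,(v-c['cy'])/c['fy']*d,d],-1)
    return R.from_euler('xyz',c['rotation'],degrees=True).apply(k.reshape(-1,3)).reshape(480,640,3)+c['origin']
E
python3 - <<'E'
from rig import robot
import cv2,numpy as np
from h import *
p=cv2.imread('pics/top0.png')
cv2.imwrite('pics/top0c.png',cv2.resize(p[130:280,240:440],None,fx=4,fy=4,interpolation=cv2.INTER_CUBIC))
c=robot.get_calibration('top')
d=np.load('pics/top0.npy');P=pts(c,d)
for u,v in [(361,245),(361,225),(268,265),(428,330),(268,290),(336,230),(380,240),(358,150)]: print(u,v,P[v,u].round(1))
# plate mask by depth
m=((abs(P[...,2]-12)<5)).astype(np.uint8);m[:, :315]=0;m[:,400:]=0;m[:140]=0;m[270:]=0
hsv=cv2.cvtColor(p,cv2.COLOR_BGR2HSV)
dark=(hsv[...,2]<100).astype(np.uint8)
m2=dark.copy();m2[:, :325]=0;m2[:,395:]=0;m2[:140]=0;m2[270:]=0
for k,mm in (('z',m),('dark',m2)):
    cs,_=cv2.findContours(mm,cv2.RETR_EXTERNAL,2);cs=max(cs,key=cv2.contourArea)
    r=cv2.minAreaRect(cs);b=cv2.boxPoints(r);print(k,r);print([onz(c,u,v,12).round(1)[:2] for u,v in b])
E
```

```text
361 245 [471.3 -91.1  69.9]
361 225 [524.6 -93.3  27.3]
268 265 [422.8 137.1  17.5]
428 330 [ 267.4 -260.2   21.5]
268 290 [361.  128.5  86.4]
336 230 [514.5 -31.6  -1.5]
380 240 [ 489.1 -142.3   11.3]
358 150 [659.6 -72.9 244. ]
z ((344.22955322265625, 214.97543334960938), (92.11564636230469, 21.34213638305664), 83.8844985961914)
[array([665.2, -11.3]), array([671.7, -65.1]), array([439.1, -91.7]), array([432.8, -38.6])]
dark ((354.24188232421875, 201.19863891601562), (118.06366729736328, 53.963050842285156), 81.02737426757812)
[array([724.9,  15.7]), array([ 748.5, -120. ]), array([ 450.9, -167.6]), array([428.2, -34.3])]
```

View pics/top0c.png

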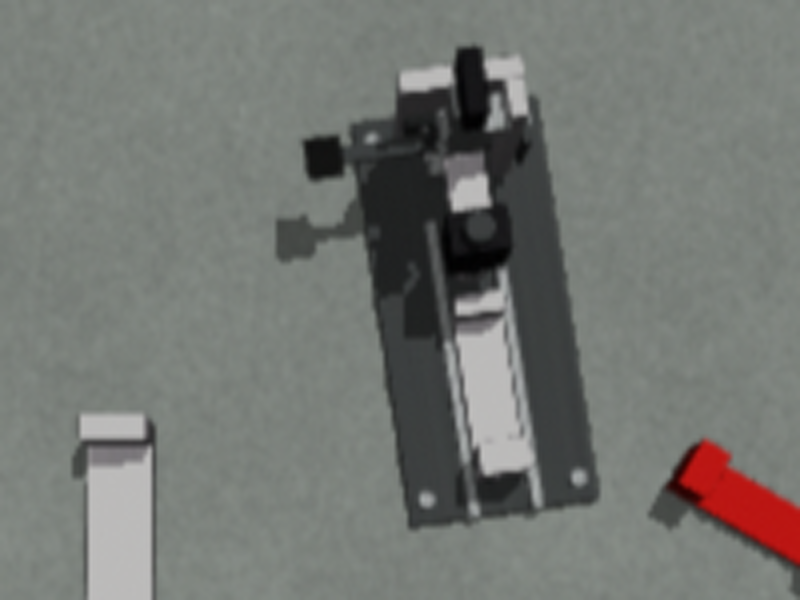

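The crop shows the silver cradle in the channel, with its hump by the camera at crop (480,305) and its post at (505,455). The loose silver one on the table is clearly longer. Next I'll work out the stand pose from the plate corners.

Run:
```python
from rig import robot
import cv2,numpy as np
from h import *
c=robot.get_calibration('top')
px=[(410,527),(597,498),(352,123),(538,97)]
W=np.array([onz(c,240+u/4-.4,130+v/4-.4,12)[:2] for u,v in px]);print(W.round(1))
S=np.array([(-200,60),(-200,-60),(60,60),(60,-60)])
Sc=S-S.mean(0);Wc=W-W.mean(0)
th=np.arctan2((Sc[:,0]*Wc[:,1]-Sc[:,1]*Wc[:,0]).sum(),(Sc*Wc).sum());r=np.array([[np.cos(th),-np.sin(th)],[np.sin(th),np.cos(th)]])
t=W.mean(0)-r@S.mean(0);print('yaw',np.degrees(th),'t',t,'res',(W-(S@r.T+t)).round(1))
inv=lambda p:r.T@(p[:2]-t)
fw=lambda p:r@np.array(p)+t
print('grip',fw((19,0)),'pad',fw((19,82)),'foot',fw((-42,0)))
for n,(u,v,z) in dict(postnear=(506,471,74),postfar=(500,443,74),humpn=(480,318,62),grip_t=(470,85,235),grip_a=(468,48,235),grip_b=(473,125,235),pad=(323,157,112)).items():
  w=onz(c,240+u/4-.4,130+v/4-.4,z);print(n,w.round(1),inv(w).round(1))
# big silver size
for a in [(267,234),(268,297)]: print(onz(c,*a,15))
s=robot.observe();print(s['position'],s['joint_pos'])
c=robot.get_calibration('wrist');print(c)
```

```text
[[ 434.3  -47.5]
 [ 453.9 -164.5]
 [ 690.8   -8.2]
 [ 709.1 -126.4]]
yaw 8.700487266970324 t [641.22994942 -76.05115424] res [[-0.2 -0.5]
 [ 1.3  1.1]
 [-0.6 -0.5]
 [-0.5 -0.1]]
grip [660.01130882 -73.17703893] pad [647.60723223   7.8793543 ] foot [599.7132602  -82.40446177]
postnear [ 465.5 -103.1   74. ] [-1.778e+02 -1.000e-01]
postfar [482.3 -99.4  74. ] [-160.7    1. ]
humpn [559.5 -87.6  62. ] [-82.5   1. ]
grip_t [660.  -71.5 235. ] [19.3  1.7]
grip_a [680.2 -70.3 235. ] [39.4 -0.2]
grip_b [638.3 -73.2 235. ] [-2.5  3.2]
pad [646.8   8.5 112. ] [18.3 82.7]
[500.53755868 141.53880726  15.        ]
[343.42463235 135.69388555  15.        ]
[ 144.12688009 -607.8147861   221.83796073] [75.36694246 19.06926929 -3.70875574 83.69946834  1.23729583 77.34260531
 -5.07245266]
{'fx': 405.782534080261, 'fy': 405.782534080261, 'cx': 322.03975669946436, 'cy': 241.07335674524467, 'origin': array([ 211.45204506, -591.65297346,  385.03375816]), 'rotation': array([ 1.65433244e+02,  9.11588395e-02, -7.67260024e+01])}
```

```bash
python3 -m crank '[[0.02,-0.015,-0.025,0,0,0.081],[0.03,-0.0229,-0.018,0,0,0],[0.03,-0.0229,-0.018,0,0,0],[0.03,-0.0229,-0.018,0,0,0],[0.03,-0.0229,-0.018,0,0,0]]'
python3 -m crank '[[0.03,-0.0229,0,0,0,0],[0.03,-0.0229,0,0,0,0],[0.03,-0.0229,0,0,0,0],[0.03,-0.0229,0,0,0,0],[0.03,-0.0229,0,0,0,0]]'
python3 -m crank '[[0.03,-0.0229,0,0,0,0],[0.03,-0.0229,0,0,0,0],[0.03,-0.0229,0,0,0,0],[0.03,-0.0229,0,0,0,0],[0.03,-0.0229,0,0,0,0]]'
```

```text
clock: 0.52
position: [265.4, -479.0, 319.9]
tcp_rot: [-180.0, 0.0, 8.7]
force: [0.9, -0.2, 0.2]
width: 1.001
clock: 0.93
position: [396.4, -343.1, 319.2]
tcp_rot: [180.0, 0.0, 8.7]
force: [0.6, 0.1, -0.4]
width: 1.0
clock: 1.35
position: [527.3, -207.4, 319.1]
tcp_rot: [180.0, 0.0, 8.7]
force: [1.0, -0.4, 0.7]
width: 1.0
```

```bash
python3 -m crank '[[0.006,-0.0375,0,0,0,0],[0.006,-0.0375,0,0,0,0],[0.006,-0.0376,0,0,0,0],[0,0,0,0,0,0]]'
python3 - <<'E'
from rig import robot
import cv2,numpy as np
from h import *
c=robot.get_calibration('wrist');print(c)
p,d=robot.capture('wrist');cv2.imwrite('pics/w1.png',p[...,::-1]);np.save('pics/w1.npy',d)
E
```

```text
clock: 1.68
position: [527.6, -85.8, 319.7]
tcp_rot: [-179.9, -0.1, 9.3]
force: [-0.9, 1.1, 1.0]
width: 1.0
{'fx': 405.782534080261, 'fy': 405.782534080261, 'cx': 322.03975669946436, 'cy': 241.07335674524467, 'origin': array([595.68597916, -74.53265737, 482.93202355]), 'rotation': array([ 1.65493926e+02,  1.59965425e-01, -8.07405524e+01])}
```

View pics/w1.png

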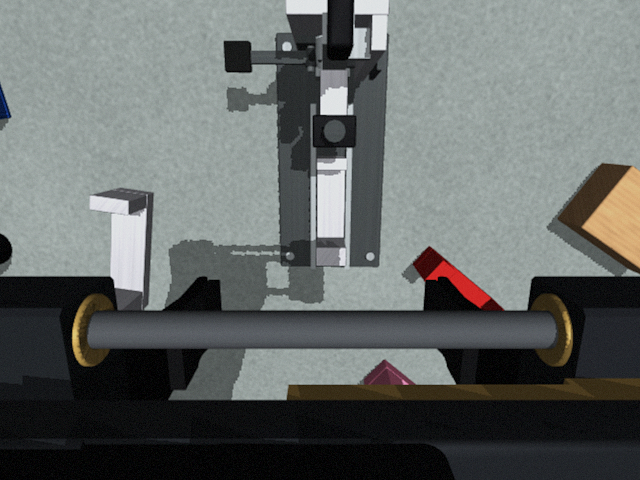

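Wrist view: grip at (341,28), pad at (237,56), camera at (334,131), post top at (331,256), plate near corners at (278,265) and (380,265). I'll cross-check the stand pose against these.

Run:
```python
from rig import robot
import numpy as np
from h import *
s=robot.observe();print(s['position'],s['tcp_rot'])
c=robot.get_calibration('wrist')
th=np.radians(8.7);r=np.array([[np.cos(th),-np.sin(th)],[np.sin(th),np.cos(th)]]);t=np.array([641.2,-76.05])
for n,(u,v,z) in dict(pnl=(278,265.5,12),pnr=(379.5,266,12),plfar=(277,34,12),prfar=(386,34,12),pad=(237,56,112),camtop=(334,131,109),gripl=(329,40,235),gripr=(353,40,235),postn=(331,266,74),postf=(331,247,74),humpn=(332,170,62)).items():
    w=onz(c,u,v,z);print(n,w.round(1),(r.T@(w[:2]-t)).round(1))
d=np.load('pics/w1.npy');P=pts(c,d)
for u,v in [(340,20),(341,40),(340,56),(334,131),(331,256),(237,50),(300,200),(332,166)]: print(u,v,P[v,u].round(1),(r.T@(P[v,u][:2]-t)).round(1))
```

```text
[527.4459682  -90.05866901 319.53511423] [-1.79963541e+02 -2.79321370e-02  9.12724152e+00]
pnl [436.2 -49.4  12. ] [-198.6   57.3]
pnr [ 455.1 -171.6   12. ] [-198.4  -66.3]
plfar [691.1 -14.8  12. ] [58.6 53. ]
prfar [ 709.3 -128.7   12. ] [ 59.3 -62.3]
pad [648.7   2.8 112. ] [19.4 76.8]
camtop [601.4 -88.2 109. ] [-41.2  -6. ]
gripl [647.4 -74.2 235. ] [6.5 0.9]
gripr [649.6 -87.4 235. ] [  6.5 -12.5]
postn [ 465.5 -108.7   74. ] [-178.6   -5.7]
postf [ 486.1 -105.3   74. ] [-157.8   -5.4]
humpn [563.8 -93.8  62. ] [-79.2  -5.8]
340 20 [655.7 -78.6 245.7] [13.9 -4.7]
341 40 [646.6 -80.7 244.1] [ 4.6 -5.4]
340 56 [642.5 -81.8 222.6] [ 0.4 -5.9]
334 131 [600.8 -87.2 149.5] [-41.6  -4.9]
331 256 [ 476.8 -106.8   75.2] [-167.2   -5.5]
237 50 [653.4   3.3 112.1] [24.  76.5]
300 200 [520.  -64.3  12.4] [-118.    29.9]
332 166 [567.7 -93.1  62.1] [-75.2  -5.7]
```

```bash
python3 -m crank '[[0.0345,0,0,0,0,0],[0.0345,0,0,0,0,0],[0.0345,0,0,0,0,0],[0.03,0,0,0,0,0],[0,0,0,0,0,0]]'
python3 -m crank '[[0,0,0,0,0,0],[0,0,0,0,0,0],[0,0,0,0,0,0]]'
python3 - <<'E'
from rig import robot
import cv2,numpy as np
from h import *
c=robot.get_calibration('wrist');print(c['origin'],c['rotation'])
p,d=robot.capture('wrist');cv2.imwrite('pics/w2.png',p[...,::-1]);np.save('pics/w2.npy',d)
s=robot.observe();print(s['position'],s['tcp_rot'],robot.get_calibration('wrist')['origin'])
E
```

```text
clock: 2.15
position: [662.2, -74.4, 315.1]
tcp_rot: [-179.8, 0.2, 8.7]
force: [0.2, 0.3, -0.2]
width: 1.002
clock: 2.4
position: [658.6, -75.6, 319.9]
tcp_rot: [179.9, -0.0, 8.6]
force: [0.4, 0.1, 0.6]
width: 1.0
[726.86250167 -64.60915814 483.1509304 ] [ 1.65458408e+02 -3.43553333e-02 -8.14265440e+01]
[658.55564734 -75.5761378  320.19914441] [ 1.79929581e+02 -4.39690386e-02  8.63473536e+00] [726.77379337 -64.54874539 483.46368239]
```

View pics/w2.png

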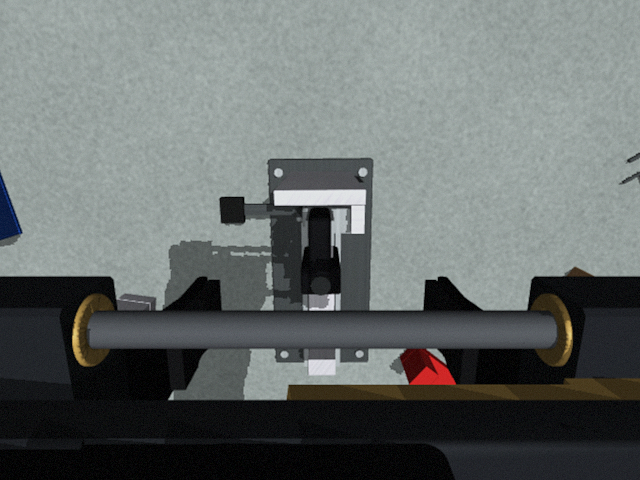

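Settled view: grip at (320,235), plate far corners at (268,159) and (373,159), pad at (232,210), post at (322,367).

Run:
```python
from rig import robot
import numpy as np,cv2
from h import *
c=robot.get_calibration('wrist')
th=np.radians(8.7);r=np.array([[np.cos(th),-np.sin(th)],[np.sin(th),np.cos(th)]]);t=np.array([641.2,-76.05])
for n,(u,v,z) in dict(pnl=(271,362,12),pnr=(368,362,12),plfar=(268,159,12),prfar=(373,159,12),pad=(232,210,112),gripl=(308,215,235),gripr=(332,215,235),gripf=(320,208,235),colr=(366,191,177),coll=(274,191,177)).items():
    w=onz(c,u,v,z);print(n,w.round(1),(r.T@(w[:2]-t)).round(1))
d=np.load('pics/w2.npy');P=pts(c,d)
for u,v in [(320,215),(320,240),(232,210),(320,265),(320,285),(359,225)]: print(u,v,P[v,u].round(1),(r.T@(P[v,u][:2]-t)).round(1))
p=cv2.imread('pics/w2.png');cv2.imwrite('pics/w2c.png',cv2.resize(p[150:300,220:400],None,fx=4,fy=4))
```

```text
pnl [435.6 -41.7  12. ] [-198.   65.]
pnr [ 454.3 -166.5   12. ] [-198.4  -61.1]
plfar [692.5  -7.8  12. ] [61.1 59.7]
prfar [ 710.4 -126.2   12. ] [ 60.8 -60. ]
pad [648.7   7.8 112. ] [20.1 81.7]
gripl [678.5 -63.2 235. ] [38.8  7.1]
gripr [680.7 -78.  235. ] [38.7 -7.9]
gripf [683.9 -69.9 235. ] [43.2 -0.4]
colr [ 692.  -103.7  177. ] [ 46. -35.]
coll [681.6 -34.9 177. ] [46.2 34.6]
320 215 [680.1 -70.5 237.7] [39.3 -0.4]
320 240 [666.5 -72.6 246. ] [25.5 -0.4]
232 210 [649.1   7.4 113.9] [20.4 81.3]
320 265 [650.8 -74.9 246. ] [ 9.7 -0.3]
320 285 [601.5 -81.9 148.8] [-40.1   0.2]
359 225 [ 665.4 -102.9  177.5] [ 19.8 -30.2]
```

View pics/w2c.png

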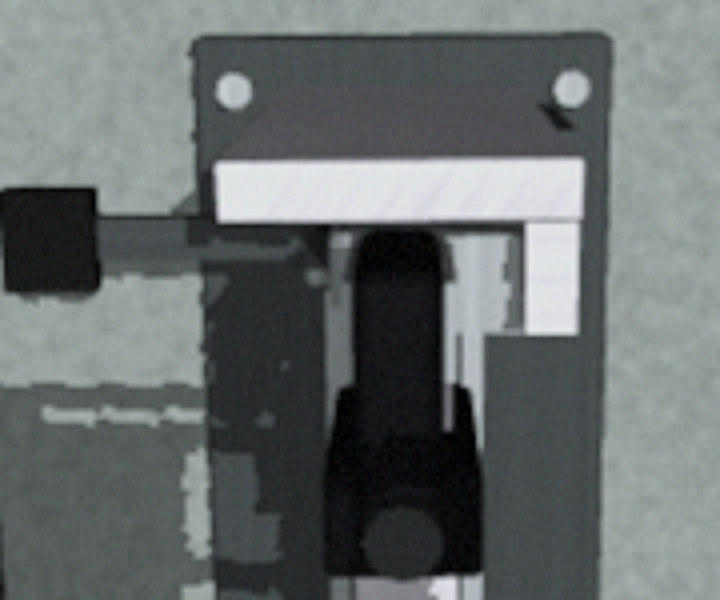

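```bash
python3 -m crank '[[0.0018,-0.0022,0.035,0,0,0],[0,0,0.035,0,0,0],[0,0,0.03,0,0,0],[0,0,0.012,0,0,0],[0,0,0,0,0,0]]'
python3 -m crank '[[0,0,0,0,0,0],[0,0,0,0,0,0],[0,0,0,0,0,0]]'
python3 -m crank '[[0,0,0,0,0,0],[0,0,0,0,0,0],[0,0,0,0,0,0],[0,0,0,0,0,0],[0,0,0,0,0,0]]' 0 40
python3 -m crank '[[0,0,0,0,0,0],[0,0,0,0,0,0],[0,0,0,0,0,0]]'
```

```text
clock: 2.87
position: [658.8, -73.1, 205.0]
tcp_rot: [-180.0, 0.2, 8.7]
force: [0.6, 0.7, 0.0]
width: 1.002
clock: 3.12
position: [661.7, -72.2, 209.9]
tcp_rot: [179.9, -0.2, 8.7]
force: [0.1, 0.7, -0.4]
width: 1.001
clock: 3.53
position: [660.7, -72.2, 207.3]
tcp_rot: [180.0, -0.0, 8.7]
force: [-0.3, -0.2, -0.3]
width: 0.701
clock: 3.78
position: [660.7, -72.2, 207.3]
tcp_rot: [180.0, 0.0, 8.7]
force: [-0.7, -0.2, 0.6]
width: 0.481
```

```bash
python3 -m crank '[[0,0,0,0,0,0],[0,0,0,0,0,0],[0,0,0,0,0,0],[0,0,0,0,0,0]]'
python3 -m crank '[[0,0,0,0,0,0],[0,0,0,0,0,0],[0,0,0,0,0,0]]'
```

```text
clock: 4.12
position: [660.8, -72.9, 207.3]
tcp_rot: [179.9, -0.0, 8.7]
force: [3.6, -15.9, -3.1]
width: 0.171
clock: 4.37
position: [660.9, -73.5, 207.3]
tcp_rot: [179.9, -0.0, 8.6]
force: [2.0, -5.2, -0.5]
width: 0.163
```

```bash
python3 -m crank '[[0,0.0005,-0.001,0,0,0],[0,0,-0.002,0,0,0],[0,0,-0.002,0,0,0],[0,0,-0.002,0,0,0],[0,0,-0.002,0,0,0]]'
python3 -m crank '[[0,0,-0.002,0,0,0],[0,0,-0.002,0,0,0],[0,0,-0.002,0,0,0],[0,0,-0.002,0,0,0],[0,0,-0.002,0,0,0]]'
python3 -m crank '[[0,0,-0.002,0,0,0],[0,0,-0.002,0,0,0],[0,0,-0.002,0,0,0],[0,0,-0.002,0,0,0],[0,0,-0.002,0,0,0]]'
```

```text
clock: 4.78
position: [660.8, -73.5, 214.3]
tcp_rot: [180.0, 0.1, 8.7]
force: [8.2, -3.3, -13.8]
width: 0.154
clock: 5.2
position: [660.8, -73.5, 224.2]
tcp_rot: [180.0, 0.1, 8.7]
force: [8.0, -4.4, -14.1]
width: 0.159
clock: 5.62
position: [660.8, -73.5, 234.2]
tcp_rot: [180.0, 0.1, 8.7]
force: [7.8, -3.5, -14.3]
width: 0.158
```

Run:
```python
from rig import robot
import cv2
s=robot.observe();print(s['position'],s['force'])
p,d=robot.capture('scene');cv2.imwrite('pics/s2.png',cv2.resize(p[150:350,200:350],None,fx=4,fy=3)[...,::-1][:600])
```

```text
[660.79245058 -73.50694424 234.17076139] [  7.77772914  -3.49355344 -14.27999617]
```

View pics/s2.png

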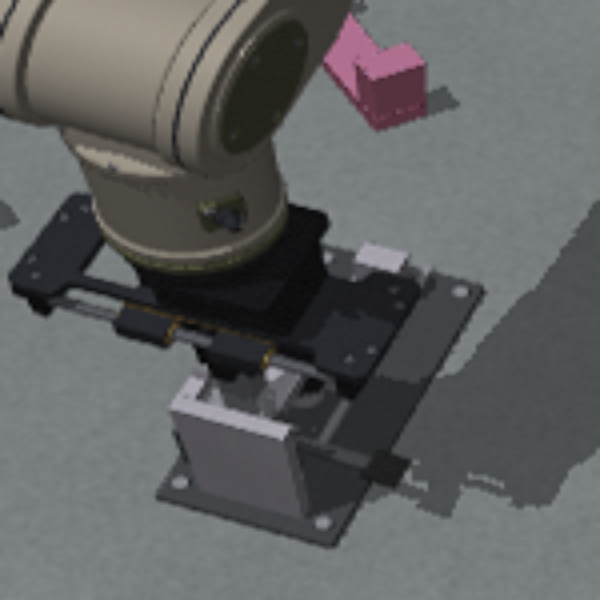

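The rail is rising under a steady load of about 14 N. It's at +27 mm so far, and the gripper hides it in the picture. I'll slow down as it nears +40.

```bash
python3 -m crank '[[0,0,-0.002,0,0,0],[0,0,-0.002,0,0,0],[0,0,-0.002,0,0,0],[0,0,-0.002,0,0,0],[0,0,-0.002,0,0,0]]'
python3 -m crank '[[0,0,-0.001,0,0,0],[0,0,-0.001,0,0,0],[0,0,0,0,0,0]]'
python3 -m crank '[[0,0,-0.001,0,0,0],[0,0,-0.0003,0,0,0],[0,0,0,0,0,0]]'
```

```text
clock: 6.08
position: [660.8, -73.5, 244.1]
tcp_rot: [180.0, 0.1, 8.7]
force: [7.9, -3.8, -15.1]
width: 0.159
clock: 6.33
position: [660.8, -73.6, 246.9]
tcp_rot: [180.0, 0.1, 8.7]
force: [4.9, -4.1, -7.5]
width: 0.155
clock: 6.58
position: [660.8, -73.6, 248.4]
tcp_rot: [180.0, 0.0, 8.7]
force: [4.4, -4.5, -6.7]
width: 0.157
```

```bash
python3 -m crank '[[0,0,-0.0003,0,0,0],[0,0,0,0,0,0]]'
python3 -m crank '[[0,0,-0.0003,0,0,0],[0,0,0,0,0,0]]'
python3 -m crank '[[0,0,-0.0003,0,0,0],[0,0,0,0,0,0]]'
```

```text
clock: 6.75
position: [660.8, -73.6, 248.6]
tcp_rot: [180.0, 0.0, 8.7]
force: [4.5, -2.7, -7.0]
width: 0.16
clock: 6.92
position: [660.8, -73.6, 248.9]
tcp_rot: [180.0, 0.0, 8.7]
force: [4.8, -4.5, -8.6]
width: 0.155
clock: 7.08
position: [660.8, -73.5, 248.9]
tcp_rot: [180.0, 0.1, 8.7]
force: [5.0, -3.4, -9.5]
width: 0.159
```

```bash
python3 -m crank '[[0,0,-0.0003,0,0,0],[0,0,0,0,0,0]]'
python3 -m crank '[[0,0,-0.0003,0,0,0],[0,0,0,0,0,0]]'
python3 -m crank '[[0,0,-0.0003,0,0,0],[0,0,0,0,0,0]]'
```

```text
clock: 7.25
position: [660.8, -73.6, 249.0]
tcp_rot: [180.0, 0.1, 8.7]
force: [6.0, -3.6, -11.1]
width: 0.158
clock: 7.42
position: [660.8, -73.5, 249.1]
tcp_rot: [180.0, 0.1, 8.7]
force: [5.7, -4.2, -11.3]
width: 0.157
clock: 7.58
position: [660.8, -73.5, 249.2]
tcp_rot: [180.0, 0.1, 8.7]
force: [7.3, -3.9, -12.8]
width: 0.161
```

The force now rises at about 14 N/mm, so the end stop was met at about +41.3, and I've only loaded it with around 6 N. I'll lower the rail onto the tooth.

```bash
python3 -m crank '[[0,0,0.001,0,0,0],[0,0,0.001,0,0,0],[0,0,0.001,0,0,0],[0,0,0,0,0,0],[0,0,0,0,0,0]]'
```

```text
clock: 8.0
position: [660.8, -73.5, 247.5]
tcp_rot: [180.0, 0.0, 8.7]
force: [3.5, -4.0, -5.8]
width: 0.157
```

```bash
python3 -m crank '[[0,0,0.0005,0,0,0],[0,0,0.0005,0,0,0],[0,0,0,0,0,0]]'
python3 -m crank '[[0,0,0.0005,0,0,0],[0,0,0.0005,0,0,0],[0,0,0,0,0,0]]'
```

```text
clock: 8.25
position: [660.9, -73.5, 247.3]
tcp_rot: [179.9, -0.0, 8.7]
force: [3.4, -5.8, -3.5]
width: 0.157
clock: 8.5
position: [660.9, -73.5, 247.1]
tcp_rot: [179.9, -0.0, 8.7]
force: [0.1, -4.3, 2.2]
width: 0.154
```

```bash
python3 -m crank '[[0,0,0,0,0,0],[0,0,0,0,0,0],[0,0,0,0,0,0],[0,0,0,0,0,0],[0,0,0,0,0,0]]' 0.6
python3 -m crank '[[0,0,-0.03,0,0,0],[0,0,-0.035,0,0,0],[0,0,-0.02,0,0,0],[-0.03,0,0,0,0,0],[-0.035,0,0,0,0,0]]'
python3 -m crank '[[-0.035,0,0,0,0,0],[-0.035,0,0,0,0,0],[-0.035,0,0,0,0,0],[0,0,0,0,0,0],[0,0,0,0,0,0]]'
python3 -m crank '[[0,0,0,0,0,0],[0,0,0,0,0,0]]'
cat > w.py <<'E'
from rig import robot
import cv2,numpy as np,sys
from h import *
n=sys.argv[1]
s=robot.observe();c=robot.get_calibration('wrist')
p,d=robot.capture('wrist');cv2.imwrite(f'pics/{n}.png',p[...,::-1]);np.save(f'pics/{n}.npy',d);np.save(f'pics/{n}c.npy',c,allow_pickle=True)
print(s['clock'],s['position'],s['tcp_rot'],s['force'])
E
python3 w.py w3
```

```text
clock: 8.92
position: [660.7, -72.2, 246.3]
tcp_rot: [-180.0, 0.0, 8.7]
force: [0.4, -0.3, 0.4]
width: 0.451
clock: 9.33
position: [597.4, -81.3, 331.6]
tcp_rot: [-179.9, -0.1, 8.8]
force: [-0.0, 0.0, 1.0]
width: 0.597
clock: 9.75
position: [491.7, -99.0, 332.2]
tcp_rot: [179.9, -0.1, 8.6]
force: [-0.4, 1.0, -0.7]
width: 0.596
clock: 9.92
position: [493.6, -98.0, 331.3]
tcp_rot: [-180.0, -0.0, 8.8]
force: [-0.0, 0.1, 0.1]
width: 0.604
9.9167 [493.57800588 -97.97415603 331.33653953] [-1.79968750e+02 -1.96298036e-02  8.75191430e+00] [-0.02646813  0.07453997  0.05094183]
```

View pics/w3.png

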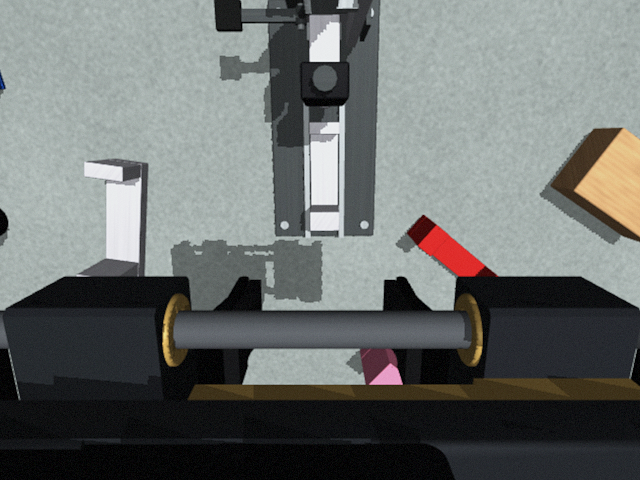

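Run:
```python
import numpy as np,cv2
from h import *
c=np.load('pics/w3c.npy',allow_pickle=True).item()
th=np.radians(8.7);r=np.array([[np.cos(th),-np.sin(th)],[np.sin(th),np.cos(th)]]);t=np.array([641.2,-76.05])
d=np.load('pics/w3.npy');P=pts(c,d)
for u,v in [(325,78),(325,95),(325,125),(324,160),(324,212),(324,222),(324,228),(324,232)]: print(u,v,P[v,u].round(1),(r.T@(P[v,u][:2]-t)).round(1))
p=cv2.imread('pics/w3.png');cv2.imwrite('pics/w3c.png',cv2.resize(p[50:250,230:400],None,fx=3,fy=3))
s=lambda u,v,z:print((r.T@(onz(c,u,v,z)[:2]-t)).round(1))
s(324,231,74);s(324,207,74)
```

```text
325 78 [601.1 -82.9 189.1] [-40.7  -0.7]
325 95 [590.9 -84.6 178.4] [-51.   -0.8]
325 125 [572.8 -88.1  63.7] [-69.4  -1.5]
324 160 [536.  -92.8  27.4] [-106.6   -0.7]
324 212 [ 485.2 -100.5   72.5] [-157.9   -0.6]
324 222 [ 475.3 -102.    76. ] [-167.9   -0.6]
324 228 [ 468.8 -103.    75.6] [-174.5   -0.6]
324 232 [ 450.  -106.1   13.3] [-193.5   -0.8]
[-178.1   -0.6]
[-152.3   -0.6]
```

View pics/w3c.png

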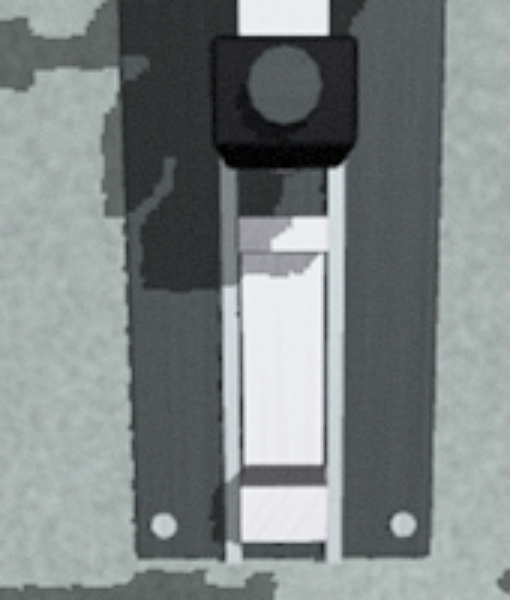

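Camera top rose 148.8→189.1 mm, so the rail is on the top tooth at 50 mm, and its foot is now at about 65 against a hump top of 62. The cradle's near face is at stand x≈-178. I'll shut the fingers, go in behind the post and lean the tool back.

```bash
python3 -m crank '[[-0.027,0.0007,0.02,0,0,0],[-0.027,0,0.035,0,0,0],[0,0,0.035,0,0,0],[0,0,0.035,0,0,0],[0,0,0.035,0,0,0]]' 0 20
python3 -m crank '[[0,0,0.035,0,0,0],[0,0,0.035,0,0,0],[0,0,0.026,0,0,0],[0,0,0,0,0.105,0],[0,0,0,0,0.105,0]]'
python3 -m crank '[[0,0,0,0,0,0],[0,0,0,0,0,0],[0,0,0,0,0,0]]'
```

```text
clock: 10.38
position: [441.4, -106.7, 172.0]
tcp_rot: [180.0, -0.0, 8.7]
force: [0.8, 0.4, -0.3]
width: 0.305
clock: 10.8
position: [441.5, -105.1, 74.2]
tcp_rot: [-179.7, -12.0, 8.8]
force: [-0.3, 1.3, 0.7]
width: 0.02
clock: 11.05
position: [442.2, -106.9, 78.2]
tcp_rot: [180.0, -12.0, 8.7]
force: [-0.0, 1.1, 1.0]
width: 0.006
```

```bash
python3 -m crank '[[-0.0069,0,0.0323,0,0,0],[0,0,0,0,0,0],[0.0049,0,0.001,0,0,0],[0.0029,0,0.0006,0,0,0],[0,0,0,0,0,0]]'
python3 -m crank '[[0.002,0,0.0004,0,0,0],[0.002,0,0.0004,0,0,0],[0.002,0,0.0004,0,0,0]]'
```

```text
clock: 11.47
position: [451.0, -105.6, 46.0]
tcp_rot: [180.0, -12.1, 8.8]
force: [-0.3, 0.1, -0.0]
width: 0.005
clock: 11.72
position: [455.3, -105.1, 45.0]
tcp_rot: [180.0, -12.1, 8.7]
force: [-2.8, -0.2, 1.4]
width: 0.006
```

```bash
python3 -m crank '[[0.003,0,0.00063,0,0,0],[0.003,0,0.00063,0,0,0],[0.003,0,0.00063,0,0,0],[0.003,0,0.00063,0,0,0],[0.003,0,0.00063,0,0,0]]'
python3 -m crank '[[0.003,0,0.00063,0,0,0],[0.003,0,0.00063,0,0,0],[0.003,0,0.00063,0,0,0],[0.003,0,0.00063,0,0,0],[0.003,0,0.00063,0,0,0]]'
python3 -m crank '[[0.003,0,0.00063,0,0,0],[0.003,0,0.00063,0,0,0],[0.003,0,0.00063,0,0,0],[0.003,0,0.00063,0,0,0],[0,0,0,0,0,0]]'
```

```text
clock: 12.13
position: [470.3, -102.6, 44.5]
tcp_rot: [180.0, -12.0, 8.7]
force: [-2.2, -0.7, 3.4]
width: 0.005
clock: 12.55
position: [485.5, -100.2, 44.6]
tcp_rot: [180.0, -12.0, 8.7]
force: [-2.1, -0.4, 1.3]
width: 0.005
clock: 12.97
position: [498.1, -98.3, 44.7]
tcp_rot: [-180.0, -12.1, 8.7]
force: [0.1, -0.5, -0.3]
width: 0.008
```

```bash
python3 -m crank '[[0.0015,0,0.0003,0,0,0],[0.0015,0,0.0003,0,0,0],[0.0015,0,0.0003,0,0,0],[0.0015,0,0.0003,0,0,0]]'
python3 -m crank '[[0.0015,0,0.0003,0,0,0],[0.001,0,0.0002,0,0,0],[0.001,0,0.0002,0,0,0]]'
python3 -m crank '[[0.001,0,0.0002,0,0,0],[0.001,0,0.0002,0,0,0]]'
python3 -m crank '[[0.001,0,0.0002,0,0,0],[0.001,0,0.0002,0,0,0]]'
```

```text
clock: 13.3
position: [503.4, -97.5, 44.7]
tcp_rot: [180.0, -12.0, 8.7]
force: [-2.4, -0.8, 0.0]
width: 0.006
clock: 13.55
position: [507.0, -96.9, 44.7]
tcp_rot: [-180.0, -12.0, 8.7]
force: [-2.1, -0.1, 0.0]
width: 0.006
clock: 13.72
position: [509.0, -96.6, 44.7]
tcp_rot: [180.0, -12.0, 8.7]
force: [-1.6, -0.4, 0.7]
width: 0.004
clock: 13.88
position: [511.0, -96.4, 44.8]
tcp_rot: [180.0, -12.0, 8.7]
force: [-1.4, -0.3, -1.2]
width: 0.008
```

```bash
for i in 1 ; do python3 -m crank '[[0.001,0,0.0002,0,0,0],[0.001,0,0.0002,0,0,0]]'; done
python3 -m crank '[[0.001,0,0.0002,0,0,0],[0.001,0,0.0002,0,0,0]]'
python3 -m crank '[[0.001,0,0.0002,0,0,0],[0.001,0,0.0002,0,0,0]]'
```

```text
clock: 14.05
position: [513.0, -96.1, 44.8]
tcp_rot: [180.0, -12.0, 8.7]
force: [-1.1, -0.1, -0.8]
width: 0.007
clock: 14.22
position: [515.1, -95.7, 44.9]
tcp_rot: [180.0, -12.0, 8.7]
force: [-1.2, 1.1, -0.7]
width: 0.005
clock: 14.38
position: [517.1, -95.4, 44.9]
tcp_rot: [180.0, -12.0, 8.7]
force: [-0.6, -0.9, -1.1]
width: 0.005
```

```bash
python3 -m crank '[[0.001,0,0.0002,0,0,0],[0.001,0,0.0002,0,0,0]]'
python3 -m crank '[[0.001,0,0.0002,0,0,0],[0.001,0,0.0002,0,0,0]]'
python3 -m crank '[[0.001,0,0.0002,0,0,0],[0.001,0,0.0002,0,0,0]]'
```

```text
clock: 14.55
position: [519.1, -95.1, 44.9]
tcp_rot: [180.0, -12.0, 8.7]
force: [-0.8, -0.0, -1.6]
width: 0.007
clock: 14.72
position: [521.1, -94.8, 44.9]
tcp_rot: [180.0, -12.0, 8.7]
force: [-1.3, 0.3, -1.3]
width: 0.005
clock: 14.88
position: [523.1, -94.5, 45.0]
tcp_rot: [180.0, -12.0, 8.7]
force: [-1.8, -0.1, -0.1]
width: 0.004
```

```bash
python3 -m crank '[[0.001,0,0.0002,0,0,0],[0.001,0,0.0002,0,0,0]]'
python3 -m crank '[[0.001,0,0.0002,0,0,0],[0,0,0,0,0,0]]'
python3 w.py w4
```

```text
clock: 15.05
position: [525.1, -94.2, 45.0]
tcp_rot: [180.0, -12.0, 8.7]
force: [-1.0, 0.6, -0.5]
width: 0.009
clock: 15.22
position: [526.0, -94.1, 44.9]
tcp_rot: [180.0, -12.0, 8.7]
force: [-1.2, -0.7, -1.1]
width: 0.002
15.2167 [526.03707229 -94.07660625  44.9422413 ] [179.99650095 -12.01559359   8.70126178] [-1.20598188 -0.6742123  -1.13201341]
```

View pics/w4.png

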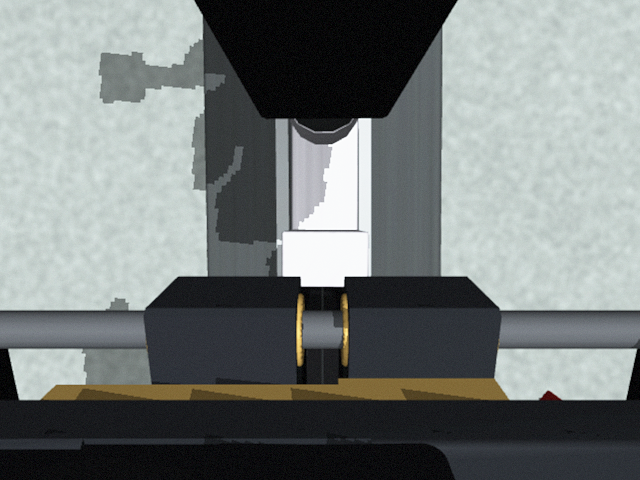

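The cradle is moving with the fingers: post top at (325,259), with the foot (325,130) over the bar. I'll keep feeling forward.

```bash
python3 -m crank '[[0.001,0,0.0002,0,0,0],[0,0,0,0,0,0]]'
python3 -m crank '[[0.001,0,0.0002,0,0,0],[0,0,0,0,0,0]]'
python3 -m crank '[[0.001,0,0.0002,0,0,0],[0,0,0,0,0,0]]'
```

```text
clock: 15.43
position: [526.3, -94.1, 44.8]
tcp_rot: [-180.0, -11.9, 8.7]
force: [-6.8, -0.8, 3.2]
width: 0.006
clock: 15.6
position: [526.5, -94.1, 44.6]
tcp_rot: [-180.0, -11.8, 8.7]
force: [-10.6, -0.2, 7.8]
width: 0.005
clock: 15.77
position: [526.7, -94.1, 44.4]
tcp_rot: [-180.0, -11.7, 8.7]
force: [-15.4, -0.7, 11.9]
width: 0.005
```

Screw felt at TCP x≈526.2, with a peak of about 15 N. I'll back off.

```bash
python3 -m crank '[[-0.002,0,-0.0004,0,0,0],[-0.001,0,-0.0002,0,0,0],[-0.01,0,-0.002,0,0,0],[-0.02,0,-0.004,0,0,0],[0,0,0,0,0,0]]'
python3 -m crank '[[0,0,0,0,0,0],[0,0,0,0,0,0]]'
python3 w.py w5
```

```text
clock: 16.18
position: [492.9, -99.2, 44.0]
tcp_rot: [180.0, -11.9, 8.7]
force: [-0.3, -0.2, -0.3]
width: 0.004
clock: 16.35
position: [496.5, -98.9, 45.2]
tcp_rot: [180.0, -12.1, 8.7]
force: [0.5, 0.7, -0.1]
width: 0.004
16.35 [496.46806227 -98.86771155  45.16206666] [179.95797144 -12.1188582    8.69009852] [ 0.48785986  0.71738743 -0.08531024]
```

View pics/w5.png

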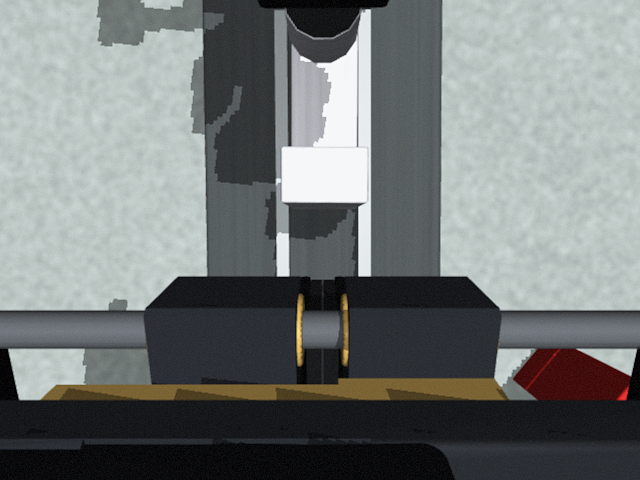

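```bash
python3 - <<'E'
import numpy as np
from h import *
th=np.radians(8.7);r=np.array([[np.cos(th),-np.sin(th)],[np.sin(th),np.cos(th)]]);t=np.array([641.2,-76.05])
for n,v in (('w5',203.5),('w4',287)):
    c=np.load(f'pics/{n}c.npy',allow_pickle=True).item();w=onz(c,325,v,74);print(n,(r.T@(w[:2]-t)).round(1))
pad=r@np.array([19,82])+t;print(pad,pad-np.array([496.5,-98.9]))
E
python3 -m crank '[[0,0,0,0,-0.105,0],[0,0,0,0,-0.105,0],[0,0,-0.02,0,0,0],[0,0,-0.035,0,0,0],[0,0,-0.035,0,0,0]]'
python3 -m crank '[[0,0,-0.035,0,0,0],[0,0,-0.03,0,0,0],[0,-0.02,-0.01,0,0,0],[0,-0.02,0,0,0,0],[0,-0.02,0,0,0,0]]'
python3 -m crank '[[0,-0.02,0,0,0,0],[0,0,0,0,0,0],[0,0,0,0,0,0],[0,0,0,0,0,0]]'
```

```text
w5 [-105.7   -1.2]
w4 [-105.6   -0.9]
[647.57799659   7.8804543 ] [151.07799659 106.7804543 ]
clock: 16.82
position: [495.9, -97.6, 134.5]
tcp_rot: [-179.8, 0.1, 8.8]
force: [1.3, -1.5, 0.3]
width: 0.003
clock: 17.23
position: [487.7, -38.5, 210.8]
tcp_rot: [180.0, -0.2, 8.7]
force: [0.8, -0.2, -1.3]
width: 0.006
clock: 17.57
position: [484.1, -20.1, 209.7]
tcp_rot: [180.0, -0.0, 8.7]
force: [-0.1, -0.7, 0.9]
width: 0.005
```

The cradle stayed home (near face at -105.7 before and after backing off). At the pad the gripper's 190 mm body would overlap the column, so I'll turn 90° with the wrist camera pointing outward.

```bash
python3 -m crank '[[0,0,0,0,0,-0.125],[0,0,0,0,0,-0.125],[0,0,0,0,0,-0.125],[0,0,0,0,0,-0.125],[0,0,0,0,0,-0.125]]'
python3 -c "
from rig import robot
print(robot.observe()['joint_pos'])"
python3 -m crank '[[0,0,0,0,0,-0.125],[0,0,0,0,0,-0.125],[0,0,0,0,0,-0.125],[0,0,0,0,0,-0.125],[0,0,0,0,0,-0.125]]'
python3 -m crank '[[0,0,0,0,0,-0.125],[0,0,0,0,0,-0.125],[0,0,0,0,0,-0.071],[0,0,0,0,0,0],[0,0,0,0,0,0]]'
python3 -c "
from rig import robot
print(robot.observe()['joint_pos'])"
```

```text
clock: 17.98
position: [484.0, -20.8, 209.5]
tcp_rot: [-180.0, -0.0, 44.8]
force: [-0.3, -0.0, -0.9]
width: 0.008
[ 31.97645342   4.0497729  -36.00077814 103.74315425   2.48417749
  72.99430908 -49.92049328]
clock: 18.4
position: [484.0, -20.7, 209.5]
tcp_rot: [-180.0, -0.0, 80.6]
force: [0.3, 1.4, 0.3]
width: 0.006
clock: 18.82
position: [483.9, -20.4, 209.5]
tcp_rot: [180.0, -0.0, 98.5]
force: [-0.2, 0.2, -0.3]
width: 0.005
[ 34.01214237   4.23184984 -38.17252587 103.66658611   2.72860259
  73.02165167   3.60084417]
```

```bash
python3 -m crank '[[0.002,0.033,0,0,0,0],[0.002,0.033,0,0,0,0],[0,0.033,0,0,0,0],[0,0.033,0,0,0,0],[0,0.034,0,0,0,0]]'
python3 -m crank '[[0,0,0,0,0,0],[0,0,0,0,0,0],[0,0,0,0,0,0]]'
python3 w.py w6
python3 - <<'E'
from rig import robot
import cv2
p,d=robot.capture('scene');cv2.imwrite('pics/s6.png',cv2.resize(p[150:350,180:380],None,fx=3,fy=3)[...,::-1])
E
```

```text
clock: 19.23
position: [648.8, 8.8, 209.0]
tcp_rot: [-180.0, 0.0, 98.4]
force: [1.2, -0.9, 1.1]
width: 0.005
clock: 19.48
position: [646.9, 9.4, 209.2]
tcp_rot: [-180.0, -0.0, 98.6]
force: [-0.0, -0.0, -0.1]
width: 0.007
19.4833 [646.88184162   9.37537637 209.17087066] [-1.79951565e+02 -1.54703014e-02  9.86089832e+01] [-0.00113737 -0.01791933 -0.06752032]
```

View pics/s6.png

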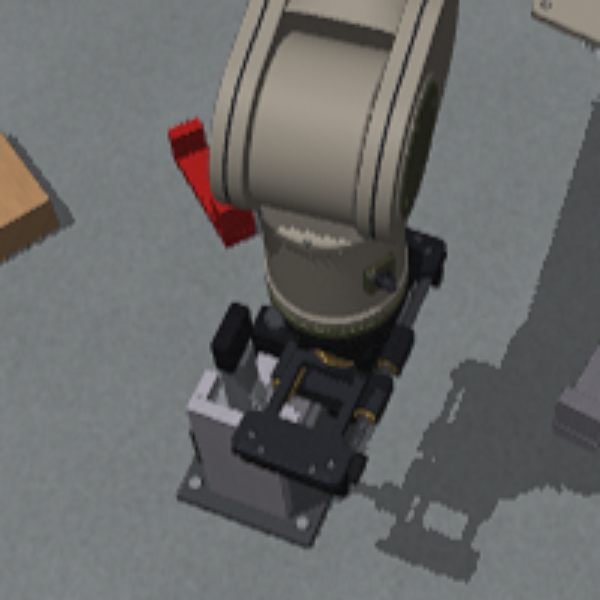

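View pics/w6.png

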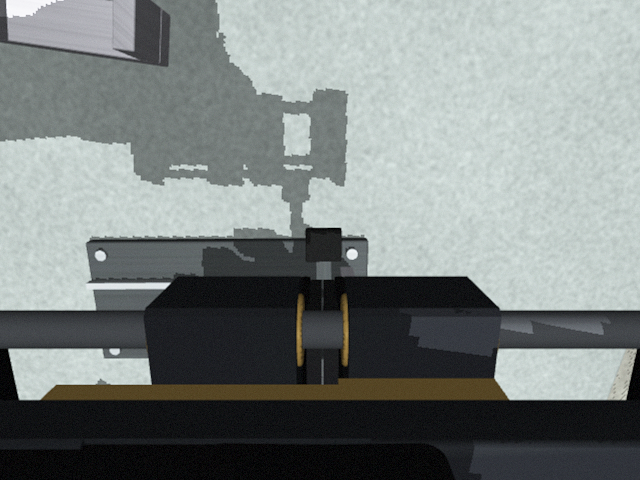

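The pad is at wrist (323,244), with the fingers lined up with it. The scene view shows the gripper beside the grip without overlapping it. I'll check the lateral offset and descend.

```bash
python3 - <<'E'
import numpy as np
from h import *
th=np.radians(8.7);r=np.array([[np.cos(th),-np.sin(th)],[np.sin(th),np.cos(th)]]);t=np.array([641.2,-76.05])
c=np.load('pics/w6c.npy',allow_pickle=True).item();P=pts(c,np.load('pics/w6.npy'))
for u,v in ((323,230),(306,245),(341,245),(323,258)):
    w=onz(c,u,v,112);print((r.T@(w[:2]-t)).round(1),P[v,u].round(1))
print('tcp',r.T@(np.array([646.9,9.4])-t))
E
python3 -m crank '[[0,0,0.03,0,0,0],[0,0,0.03,0,0,0],[0,0,0.02,0,0,0],[0,0,0.008,0,0,0],[0,0,0,0,0,0]]'
python3 -m crank '[[0,0,0,0,0,0],[0,0,0,0,0,0]]'
```

```text
[19.8 92.5] [646.7  18.7 113.5]
[ 8.4 82.3] [637.1   6.6 112. ]
[31.7 82.2] [660.   10.4 113.3]
[19.7 73.2] [ 6.495e+02 -3.000e-01  1.135e+02]
tcp [18.55965224 83.60461595]
clock: 20.0
position: [645.8, 8.7, 120.5]
tcp_rot: [-179.9, 0.0, 98.7]
force: [-0.8, -0.3, 0.2]
width: 0.007
clock: 20.17
position: [648.1, 9.5, 123.8]
tcp_rot: [179.8, 0.0, 98.7]
force: [-1.1, -0.5, 0.7]
width: 0.003
```

```bash
python3 -m crank '[[0,0,0.002,0,0,0],[0,0,0.002,0,0,0],[0,0,0.002,0,0,0],[0,0,0.001,0,0,0]]'
python3 -m crank '[[0,0,0.001,0,0,0],[0,0,0.001,0,0,0],[0,0,0.001,0,0,0]]'
python3 -m crank '[[0,0,0.001,0,0,0],[0,0,0.001,0,0,0],[0,0,0.001,0,0,0]]'
```

```text
clock: 20.5
position: [647.2, 9.5, 114.6]
tcp_rot: [180.0, 0.0, 98.7]
force: [-0.4, 0.3, -0.3]
width: 0.004
clock: 20.75
position: [647.3, 9.6, 111.9]
tcp_rot: [180.0, 0.0, 98.7]
force: [-1.2, 0.0, 4.6]
width: 0.003
clock: 21.0
position: [647.3, 9.7, 108.9]
tcp_rot: [180.0, -0.0, 98.7]
force: [-1.6, 0.1, 5.1]
width: 0.005
```

```bash
python3 -m crank '[[0,0,0.001,0,0,0],[0,0,0.001,0,0,0],[0,0,0.001,0,0,0]]'
python3 -m crank '[[0,0,0.001,0,0,0],[0,0,0.001,0,0,0],[0,0,0.001,0,0,0]]'
python3 -m crank '[[0,0,0.0005,0,0,0],[0,0,0,0,0,0]]'
```

```text
clock: 21.25
position: [647.2, 9.5, 105.2]
tcp_rot: [-180.0, 0.0, 98.7]
force: [-0.5, 0.7, 1.2]
width: 0.008
clock: 21.5
position: [647.2, 9.4, 102.4]
tcp_rot: [-180.0, 0.0, 98.7]
force: [-1.0, 0.5, 1.0]
width: 0.001
clock: 21.67
position: [647.2, 9.3, 102.0]
tcp_rot: [-180.0, 0.0, 98.7]
force: [0.4, 0.9, 0.6]
width: 0.006
```

```bash
python3 -m crank '[[0,0,0.0005,0,0,0],[0,0,0,0,0,0]]'
```

```text
clock: 21.83
position: [647.2, 9.3, 101.5]
tcp_rot: [-180.0, 0.0, 98.7]
force: [0.2, -0.0, 1.5]
width: 0.005
```

```bash
python3 -m crank '[[0,0,0.0005,0,0,0],[0,0,0,0,0,0],[0,0,0,0,0,0],[0,0,0,0,0,0],[0,0,0,0,0,0]]'
python3 - <<'E'
from rig import robot
import cv2
p,d=robot.capture('scene');cv2.imwrite('pics/s7.png',cv2.resize(p[150:350,180:380],None,fx=3,fy=3)[...,::-1])
E
```

```text
clock: 22.25
position: [647.3, 9.4, 101.3]
tcp_rot: [180.0, 0.0, 98.7]
force: [-0.5, 0.3, 4.0]
width: 0.007
```

View pics/s7.png

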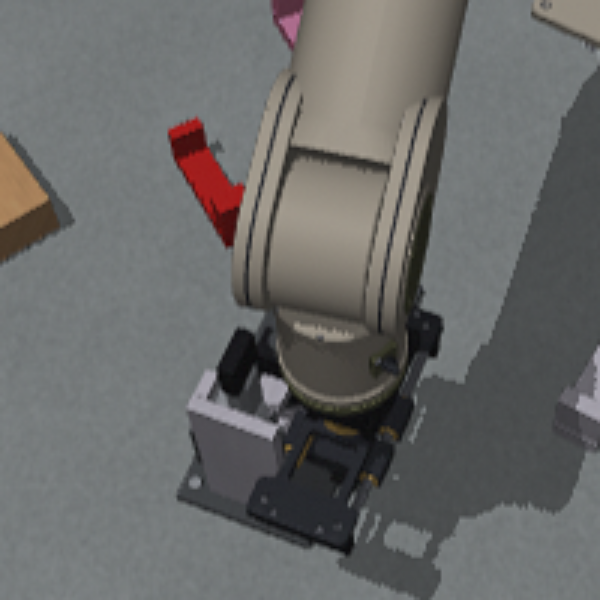

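The grip has come down (crop row 340→360). Now I'll release the pad, go up, and look.

```bash
python3 -m crank '[[0,0,-0.004,0,0,0],[0,0,-0.006,0,0,0],[0,0,-0.01,0,0,0],[0,0,-0.03,0,0,0],[0,0,-0.035,0,0,0]]'
python3 -m crank '[[0,0,-0.035,0,0,0],[0.03,0,-0.035,0,0,0],[0.03,-0.02,-0.035,0,0,0],[0.03,-0.035,0,0,0,0],[0.01,-0.035,0,0,0,0]]'
python3 -m crank '[[0,-0.035,0,0,0,0],[0,-0.035,0,0,0,0],[0,-0.035,0,0,0,0],[0,-0.035,0,0,0,0],[0,0,0,0,0,0]]'
python3 -m crank '[[0,0,0,0,0,0],[0,0,0,0,0,0]]'
python3 - <<'E'
from rig import robot
import cv2,numpy as np
from h import *
th=np.radians(8.7);r=np.array([[np.cos(th),-np.sin(th)],[np.sin(th),np.cos(th)]]);t=np.array([641.2,-76.05])
for n,b in (('scene',(200,330,220,340)),('top',(130,270,300,400))):
    p,d=robot.capture(n);c=robot.get_calibration(n);P=pts(c,d)
    cv2.imwrite(f'pics/{n}8.png',cv2.resize(p[b[0]:b[1],b[2]:b[3]],None,fx=4,fy=4)[...,::-1])
    Q=P.reshape(-1,3);st=(Q[:,:2]-t)@r
    for nm,(x,y) in dict(grip=(19,0),cam=(-45,0),pad=(19,82)).items():
        k=(abs(st[:,0]-x)<9)&(abs(st[:,1]-y)<6);z=Q[k,2];print(n,nm,np.percentile(z,[50,90,100]).round(1) if k.any() else None)
    k=(abs(st[:,1])<10)&(abs(Q[:,2]-74)<4)&(st[:,0]<-80);print('post x',st[k,0].min() if k.any() else None,st[k,0].max() if k.any() else None)
E
```

```text
clock: 22.72
position: [645.8, 9.3, 185.7]
tcp_rot: [-179.8, -0.0, 98.7]
force: [1.2, 0.6, 0.1]
width: 0.007
clock: 23.13
position: [550.4, 90.2, 284.0]
tcp_rot: [179.8, -0.1, 99.0]
force: [0.1, 0.9, 1.0]
width: 0.003
clock: 23.55
position: [408.5, 63.5, 283.0]
tcp_rot: [179.9, 0.3, 98.7]
force: [1.0, -0.3, 0.3]
width: 0.002
clock: 23.72
position: [413.5, 63.9, 282.5]
tcp_rot: [179.9, 0.1, 98.7]
force: [-0.4, -0.0, 0.1]
width: 0.007
scene grip [248.3 251.4 253.3]
scene cam [151.1 154.1 156.7]
scene pad [110.6 115.7 118.1]
post x -106.07015472533409 -84.78043083683328
top grip [247.6 250.4 251.4]
top cam [151.3 154.2 159. ]
top pad [110.1 115.6 117.5]
post x -107.57370902206532 -87.44330773402642
```

View pics/scene8.png

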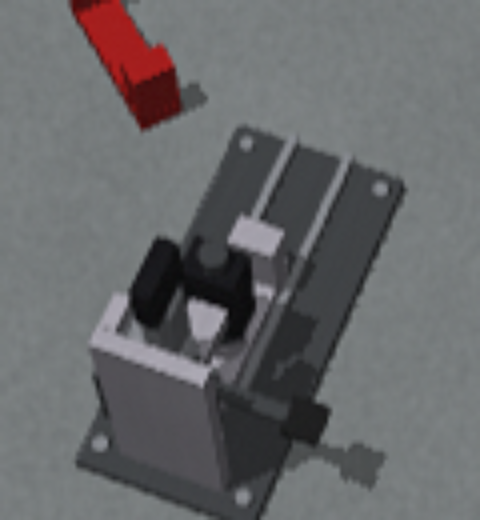

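View pics/top8.png

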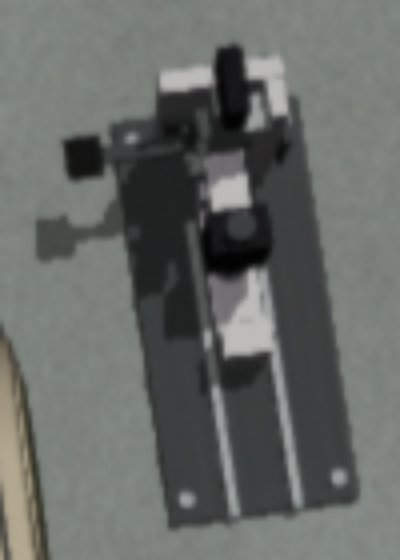

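Run:
```python
from rig import robot
import cv2,numpy as np
from scipy.ndimage import map_coordinates,gaussian_filter1d
from h import *
th=np.radians(8.7);r=np.array([[np.cos(th),-np.sin(th)],[np.sin(th),np.cos(th)]]);t=np.array([641.2,-76.05])
c=robot.get_calibration('top');p,d=robot.capture('top');p=p[...,::-1]
def prof(img,x0,x1,ys):
    xs=np.arange(x0,x1,.25);g=img.mean(2);out=[]
    for y in ys:
        P=np.c_[(np.c_[xs,0*xs+y]@r.T)+t,0*xs+74];u,v=proj(c,P);out.append(map_coordinates(g,[v,u],order=1))
    s=gaussian_filter1d(np.mean(out,0),4);return xs[np.argmax(np.gradient(s))]
o=cv2.imread('pics/top0.png').astype(float)
print('start near face',prof(o,-190,-168,[-8,-4,0,4]),'now',prof(p.astype(float),-120,-96,[-8,-4,0,4]))
```

```text
start near face -178.5 now -106.75
```

```bash
python3 -c "
from rig import robot
s=robot.observe();print(s['clock'],s['force']);print(robot.finish_job())"
```

```text
23.8667 [ 0.85291401 -0.33631707 -0.16270179]
the job is handed in; nothing more can be done
None
```

The job is done and handed in at 23.9 s of the 64 s allowed. The camera rests with its foot on the cradle, and the robot is clear of everything.

1. **Rail:** I pulled it up by the grip until the force rose at about 14 N/mm, loading the rubber end stop with only about 6 N. I then lowered it onto the top tooth. Depth readings showed the camera top 40 mm higher, so the rail had started on the 10 mm tooth and ended at 50 mm.
2. **Cradle:** I pushed the silver cradle in the channel with shut fingers until it met the stop screw. The peak reading there was about 15 N, against the 20 N limit.
3. **Thumb pad:** I pressed it down to about z = 101 mm with roughly 5 N at most, and it sprang back when let go.

**Last checks:**
- **Rail height:** the grip and camera tops sit about 2 mm above their starting readings, so the rail is at about 12 mm. That matches the foot resting on the 15 mm bar.
- **Cradle position:** its near face is at stand x of about -106 to -107 mm. The top camera shows about 71.8 mm of travel, and the push measured about 72.1 mm.
- **Disagreement:** the cameras differ by 1 to 2 mm on the cradle's position, which is within their calibration. Whether it still touches the screw rests on the force felt during the push; I did not touch it again afterwards.
- **Surroundings:** I moved nothing else. The last close-ups covered only the stand, so I did not re-check the bin, lens and carton.

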